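# Put the stone sieve set together on its base

### The job

Put the stone-sorting sieve set together on its round grey base, from the bottom up, one piece at a time: the catch pan (plain floor) on the base, then the fine sieve (many small holes), then the coarse sieve (seven large holes), and last the lid, each upright with its spigot fully home in the piece below. Set the pieces down gently, without dropping any, and leave the tub, the ring clamp and the phone where they lie.

Things in the scene. Friction and masses are not known exactly. Their poses are not given: they have to be found in the camera images.
- base: Base: low round grey disc, 84 mm diameter, 20 mm high, fixed, with a recess in its top (48 mm diameter, 10 mm deep) for the pan's spigot; the pan's shoulder then rests on the base's top. Origin: centre of its underside, at table height; z up. Seated, the pan's origin is 12 mm above the base's.
- pan: Catch pan: deep aluminium cup, plain floor (no holes) 38 mm below its rim, 50 mm high overall, 0.10 to 0.20 kg. Below, a spigot 8 mm high, 42 mm diameter (35 at its foot), on which it stands; body 56 mm diameter from 8 mm up to the rim; bore 48 mm. Origin: centre of the spigot's underside; z up. The next piece, seated, has its origin 42 mm above this one's.
- fine_sieve: Fine sieve: aluminium, pale plate with many 4 mm dark holes 11 mm below its rim, 34 mm high overall, 0.07 to 0.14 kg. Below, a spigot 8 mm high, 42 mm diameter (35 at its foot), on which it stands; body 56 mm diameter from 8 mm up to the rim; bore 48 mm. Origin: centre of the spigot's underside; z up. The next piece, seated, has its origin 26 mm above this one's.
- coarse_sieve: Coarse sieve: aluminium, pale plate with seven 12 mm dark holes 11 mm below its rim, 46 mm high overall, 0.08 to 0.17 kg. Below, a spigot 8 mm high, 42 mm diameter (35 at its foot), on which it stands; body 56 mm diameter from 8 mm up to the rim; bore 48 mm. Origin: centre of the spigot's underside; z up. The next piece, seated, has its origin 38 mm above this one's.
- lid: Lid: aluminium disc, 56 mm diameter, from 8 to 16 mm height, on the same spigot (8 mm high, 42 mm diameter), with a steel knob on top: 18 mm diameter from 20 to 40 mm height, on a 12 mm neck. Stands knob up, 0.06 to 0.13 kg. Origin: centre of the spigot's underside; z up.
- tub: Bystander: open white plastic tub of ring findings, 90 mm across the rim, 50 mm high. Origin: centre of its underside. Loose.
- ring_clamp: Bystander: wooden ring clamp with a brass band, lying flat, 120 x 24 x 20 mm (x along its length). Origin: centre of its underside. Loose.
- phone: Bystander: black phone lying flat, 75 x 145 x 11 mm (long side along its y). Origin: centre of its underside. Loose.

How it is judged:
By the outcome, as a careful person would: the job done as asked, in the order asked, and still so for the second after the job is handed in, with the robot touching nothing.
It also fails if it takes over 122 s, if anything falls off the work surface, if the arm or the gripper's body presses on something with over 40 N, if the wrist force passes 120 N, or if a joint passes its speed limit or range.

### The arm

A 6-joint arm with a two-finger parallel gripper is mounted at the origin on the work surface. World frame = base frame: x ahead of the robot, y to its left, z up, the work surface at z = 0. Lengths are in m, angles in rad, forces in N, time in s.
With the tool pointing down it reaches from about 0.35 to 1 m from the base axis. Payload 7.1 kg.
Tool frame: the origin (TCP) lies at the very end of the fingers, on their centre line; the grasp point (between the pads) lies 19 mm behind it; z points along the fingers, y is the line along which they close (so a half turn about z gives the same grasp; the last joint's range is limited). The gripper opens to 85 mm and grips with 20 to 120 N. Pads are 22 mm wide; open, the fingers measure 114 mm over their backs; the gripper's body (76 mm by 85 mm) begins 54 mm behind the grasp point. The pads swing forward as they close: fully open they stand 13 mm farther back than shut.
Start: joints at [-1.201, 0.423, 1.63, -0, 1.089, -0.019], TCP at [0.237, -0.578, 0.231] pointing down, gripper open.
Joint ranges: [-3, 3], [-0.9, 2.11], [0.09, 2.58], [-1.31, 4.45], [0.11, 2.69], [-2.54, 2.54]. Speed limits (rad/s): [2.39, 2.39, 3.01, 3.14, 3.14, 3.14].

### API

Orientations are given as a rotation vector (axis times angle).
In Python, from cell import status, optics, job gives the robot as it stands. The module is installed in compiled form; this text tells all that it offers.
- The arm moves only by the tool play_rows, never from a script. Its argument "series" is one flat list of numbers, 6 for each row, row after row: the shift along the tool's x, y, z in mm, then the turn, a rotation vector about the tool's x, y, z in degrees. In form: [dx, dy, dz, ax, ay, az, dx, dy, dz, ax, ay, az, ...]. A call has 1 to 12 rows; each row is the pose to reach, as a shift and turn from the pose commanded when the call began, along the tool's axes at that moment; what a row does not reach only later rows make up. A row lasts 1/8 s, in which the tool goes at most 62.5 mm and 10.7 degrees, less where a joint would pass 70% of its speed; a pose out of reach is approached as far as the arm can. A call with a gripper value outside its range is refused whole. "hand" is the closure in counts, from 0 (fully open) to 255 (shut), set as the call begins (left out, the last holds). The fingers move at their own pace and stop on an object; the grip force is fixed at half the most. Time passes only in rows, so rows that repeat a pose let the fingers close. It gives the time, the measured TCP pose, the force, the opening and the grip force at its end, in the units of the state.
- status.get_state(): the state, without advancing time (a new reading comes with each control period).
- optics.grab_frame(name): name is "scene" or "top" or "wrist"; returns a dict with "frame" (384x512x3 uint8, blue, green, red), "K" (3x3 intrinsics, pixels), "dist_coeffs" ([k1, k2, p1, p2, k3] as OpenCV has them; the pictures are not rectified), "view" (4x4, takes a point from world to camera coordinates). Camera axes: x right, y up, looking along -z (the intrinsics and any distortion apply to the point x, -y, -z); pixel columns grow to the right and rows downward; lengths in m; the calibration is good to about 2 mm. A picture is of the moment at which its call begins. There is no depth.
- job.job_done(): hands the job in; it is judged then, once.
Trained networks look in the newest picture that a camera, given by its name, has taken for a name from the list of things; names that differ only in an ending like _2 or _b are one class to them, and where a whole thing is asked for, a point or a joint stands for the part that bears it (a point fixed in the world has none). Each returns a list of dicts, best first, with "score" (0 to 1); they miss things now and then, are a little off and sometimes report something else, mostly with a low value. They report only what shows in the picture. A call takes as long as a camera call.
- optics.regions_of(camera, name): "pixels" (384x512 bool, what is visible of it) and "point" ([column, row] in pixels, amid what is visible of it).
The state is a dict: "time_s": time; "joints": joint angles; "dq": joint speeds; "tau": joint torques, N m; "eef_pos": TCP position; "ee_rot": TCP orientation; "wrist_force": force on the tool from outside, world axes, zero at the start; "wrist_torque": the same for the moment, N m; "finger_gap": finger opening in m; "grip_force": force on a finger pad.
Only numpy, scipy, OpenCV 4.12 (cv2) and the standard library are available. Lean on these libraries where they do the work, as an engineer would, in place of code of your own. Each camera call takes 0.05 s, during which the arm holds its last target. There are 200 camera calls.

## Working session

There is one attempt and no reset: what is moved stays moved. The work goes in short steps, Python scripts to look and compute and a tool call to move; the robot and the scene stay as the last step left them, time stands still between calls to the robot, and variables do not carry over. Pictures are saved under pics/ and viewed, at most 14 in all, crops included, and the job is handed in when it is done.

Besides the shell and the picture viewer there is one more tool, called after ">>>" in YAML: its name, and indented under it one key for each argument. play_rows: Moves the arm, as the interface text tells. Its arguments: {"type":"object","properties":{"series":{"type":"array","items":{"type":"number"}},"hand":{"type":"number"}},"required":["series"]}

```bash
mkdir -p pics; cat > h.py <<'E'
import numpy as np, cv2
from cell import status, optics, job
def cam(f):
    V=np.array(f['view']);K=np.array(f['K']);d=np.array(f['dist_coeffs']);return V,K,d
def unproj(f,px,z):
    V,K,d=cam(f);u=cv2.undistortPoints(np.array([[px]],float),K,d)[0,0]
    R=V[:3,:3];c=-R.T@V[:3,3];r=R.T@np.array([u[0],-u[1],-1.])
    return c+r*(z-c[2])/r[2]
def proj(f,P):
    V,K,d=cam(f);P=np.atleast_2d(P).astype(float);p=P@V[:3,:3].T+V[:3,3];p=p*[1,-1,-1]
    return cv2.projectPoints(p,np.zeros(3),np.zeros(3),K,d)[0][:,0]
E
python3 - <<'E'
from h import *
s=status.get_state();print({k:np.round(v,3) for k,v in s.items()})
for c in ['top','scene']:
    f=optics.grab_frame(c);cv2.imwrite(f'pics/{c}0.png',f['frame'])
    V,K,d=cam(f);print(c,np.round(-V[:3,:3].T@V[:3,3],3),K[0,0],d)
    for n in ['base','pan','fine_sieve','coarse_sieve','lid','tub','ring_clamp','phone']:
        for r in optics.regions_of(c,n)[:2]:
            m=r['pixels'];ys,xs=np.nonzero(m);print(n,round(r['score'],2),np.round(r['point']),m.sum(),xs.min(),xs.max(),ys.min(),ys.max(),np.round(unproj(f,r['point'],.03),3))
E
```

```text
{'time_s': np.float64(0.0), 'joints': array([-1.201,  0.424,  1.631,  0.   ,  1.089, -0.019]), 'dq': array([-0.001,  0.001, -0.001, -0.001, -0.   , -0.   ]), 'tau': array([-0.0000e+00, -5.5739e+01, -2.8174e+01, -0.0000e+00,  7.0000e-03,
       -0.0000e+00]), 'eef_pos': array([ 0.237, -0.578,  0.231]), 'ee_rot': array([-3.081, -0.607,  0.   ]), 'wrist_force': array([0.679, 0.298, 1.218]), 'wrist_torque': array([ 0.021,  0.005, -0.017]), 'grip_force': np.float64(0.0), 'finger_gap': np.float64(0.085)}
top [ 0.494 -0.015  1.058] 436.9601645309042 [-0.00255064  0.          0.          0.          0.        ]
base 0.75 [199. 184.] 901 182 215 166 198 [0.64 0.11 0.03]
pan 0.58 [349. 255.] 489 335 361 242 264 [ 0.466 -0.238  0.03 ]
fine_sieve 0.76 [236. 260.] 436 226 248 250 273 [0.459 0.023 0.03 ]
coarse_sieve 0.83 [290. 177.] 495 278 301 165 189 [ 0.651 -0.108  0.03 ]
lid 0.95 [153. 272.] 444 141 164 259 281 [0.436 0.218 0.03 ]
lid 0.53 [236. 138.] 1779 205 268 116 159 [0.75 0.02 0.03]
tub 0.59 [ 90. 187.] 1212 72 112 169 206 [0.637 0.368 0.03 ]
ring_clamp 0.63 [382. 174.] 548 371 390 149 198 [ 0.655 -0.327  0.03 ]
phone 0.91 [234. 139.] 1674 206 267 116 159 [0.748 0.024 0.03 ]
phone 0.39 [236. 260.] 465 225 249 250 273 [0.459 0.024 0.03 ]
scene [1.032 0.271 0.926] 381.8910822929295 [-0.07287648  0.          0.          0.          0.        ]
base 0.71 [277. 230.] 805 262 293 216 246 [0.653 0.111 0.03 ]
pan 0.59 [206. 125.] 372 197 216 116 138 [ 0.468 -0.245  0.03 ]
fine_sieve 0.88 [284. 164.] 307 275 293 154 173 [0.466 0.027 0.03 ]
coarse_sieve 0.71 [209. 192.] 402 197 217 180 203 [ 0.655 -0.099  0.03 ]
lid 0.58 [348. 190.] 246 341 358 185 201 [0.447 0.218 0.03 ]
tub 0.92 [369. 270.] 1122 350 386 252 290 [0.626 0.357 0.03 ]
phone 0.73 [143. 162.] 424 125 163 146 175 [ 0.673 -0.318  0.03 ]
phone 0.62 [225. 246.] 1567 195 254 229 267 [0.76  0.024 0.03 ]
```

```bash
python3 - <<'E'
import cv2
im=cv2.imread('pics/top0.png');cv2.imwrite('pics/t1.png',cv2.resize(im[110:300,60:400],(800,447),interpolation=cv2.INTER_CUBIC))
E
```

```text
(no output)
```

View pics/t1.png

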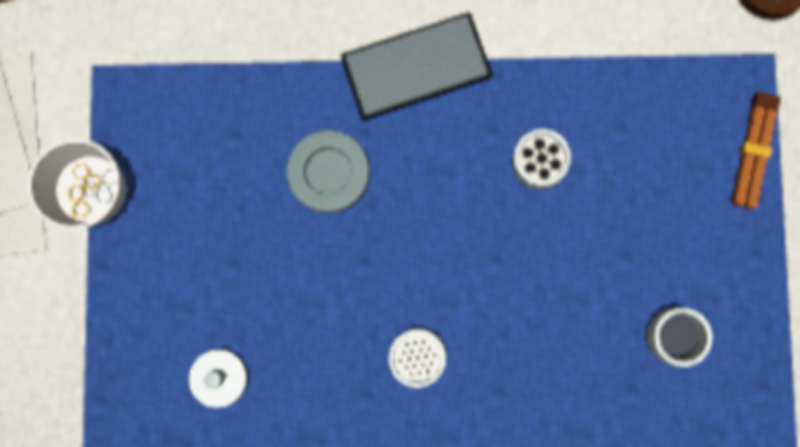

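View pics/scene0.png

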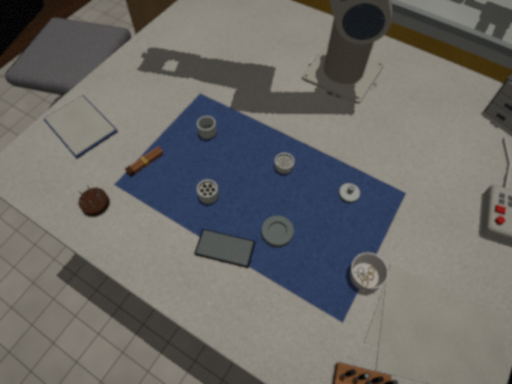

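The pictures show all the pieces standing upright: pan (349,255), fine sieve (236,260), coarse sieve (290,177), lid (153,272) and base (199,184) in the top view. Next I'll fit their positions from the silhouettes.

```bash
cat >> h.py <<'E'
from scipy.optimize import least_squares
D={'base':[(0,.042),(.02,.042)],'pan':[(0,.0175),(.008,.028),(.05,.028)],'fine_sieve':[(0,.0175),(.008,.028),(.034,.028)],
 'coarse_sieve':[(0,.0175),(.008,.028),(.046,.028)],'lid':[(.008,.028),(.016,.028),(.02,.009),(.04,.009)]}
T=np.linspace(0,2*np.pi,60)
def hull(f,n,x,y,z=0):
    P=np.concatenate([np.c_[x+r*np.cos(T),y+r*np.sin(T),0*T+z+h] for h,r in D[n]])
    return cv2.convexHull(proj(f,P).astype(np.float32))[:,0]
def cen(c):
    m=cv2.moments(c.astype(np.float32));return np.array([m['m10']/m['m00'],m['m01']/m['m00']])
def measure(f,c,n,z=0,guess=(.55,0)):
    """fit x,y of the upright piece from one camera; returns xy, score, iou"""
    R=optics.regions_of(c,n);out=[]
    for r in R[:1]:
        m=r['pixels'].astype(np.uint8)
        k,l,st,ce=cv2.connectedComponentsWithStats(m);i=1+st[1:,4].argmax();m=(l==i).astype(np.uint8)
        cs=cv2.findContours(m,0,2)[0];h=cv2.convexHull(max(cs,key=len))[:,0].astype(float)
        t=np.array(ce[i])
        g0=unproj(f,t,z+.02)[:2]
        s=least_squares(lambda p:cen(hull(f,n,p[0],p[1],z))-t,g0,diff_step=1e-3)
        e=np.zeros_like(m);cv2.fillPoly(e,[np.round(hull(f,n,*s.x,z)).astype(int)],1)
        out.append((np.round(s.x,4),round(r['score'],2),round((e&m).sum()/(e|m).sum(),2)))
    return out
E
python3 - <<'E'
from h import *
for c in ['top','scene']:
    f=optics.grab_frame(c)
    for n in D: print(c,n,measure(f,c,n))
import cv2
from scipy.spatial.transform import Rotation as R
print(R.from_rotvec(status.get_state()['ee_rot']).as_matrix().round(3))
E
```

```text
top base [(array([0.647 , 0.1117]), 0.63, np.float64(0.94))]
top pan [(array([ 0.4729, -0.2365]), 0.62, np.float64(0.93))]
top fine_sieve [(array([0.4563, 0.022 ]), 0.76, np.float64(0.89))]
top coarse_sieve [(array([ 0.653 , -0.1049]), 0.78, np.float64(0.93))]
top lid [(array([0.4399, 0.2226]), 0.86, np.float64(0.9))]
scene base [(array([0.6466, 0.1102]), 0.76, np.float64(0.92))]
scene pan [(array([ 0.4745, -0.2381]), 0.76, np.float64(0.96))]
scene fine_sieve [(array([0.4581, 0.0202]), 0.81, np.float64(0.94))]
scene coarse_sieve [(array([ 0.6544, -0.1055]), 0.86, np.float64(0.87))]
scene lid [(array([0.4408, 0.2216]), 0.5, np.float64(0.75))]
[[ 0.925  0.379 -0.   ]
 [ 0.379 -0.925  0.   ]
 [-0.    -0.    -1.   ]]
```

>>> play_rows:
  series: [348.5, -225.6, 30, 0, 0, -67.7, 348.5, -225.6, 30, 0, 0, -67.7, 348.5, -225.6, 30, 0, 0, -67.7, 348.5, -225.6, 30, 0, 0, -67.7, 348.5, -225.6, 30, 0, 0, -67.7, 348.5, -225.6, 30, 0, 0, -67.7, 348.5, -225.6, 30, 0, 0, -67.7, 348.5, -225.6, 30, 0, 0, -67.7, 348.5, -225.6, 30, 0, 0, -67.7, 348.5, -225.6, 30, 0, 0, -67.7, 348.5, -225.6, 30, 0, 0, -67.7, 348.5, -225.6, 30, 0, 0, -67.7]
  hand: 0

```text
time_s: 3.0
eef_pos: [0.4736, -0.2381, 0.2014]
ee_rot: [2.223, 2.22, -0.0]
wrist_force: [-0.6, -0.2, 0.4]
finger_gap: 0.0855
grip_force: 0.0
```

```bash
python3 - <<'E'
from h import *
f=optics.grab_frame('wrist');cv2.imwrite('pics/w1.png',f['frame']);print(measure(f,'wrist','pan'))
V,K,d=cam(f);print(-V[:3,:3].T@V[:3,3],K[0,0])
from scipy.spatial.transform import Rotation as R
s=status.get_state();print(s['eef_pos'],R.from_rotvec(s['ee_rot']).as_matrix().round(3),s['joints'],s['wrist_force'])
E
```

```text
[(array([ 0.4714, -0.2389]), 0.92, np.float64(0.95))]
[ 0.47371648 -0.1618084   0.34378363] 313.3449977039832
[ 0.47372335 -0.23782656  0.2013597 ] [[ 0.001  1.     0.   ]
 [ 1.    -0.001 -0.   ]
 [-0.     0.    -1.   ]] [-4.87722640e-01  3.24088069e-01  1.86387098e+00 -1.03355302e-05
  9.53550448e-01 -4.86572561e-01] [-0.21026482  0.17083106 -0.40879861]
```

View pics/w1.png

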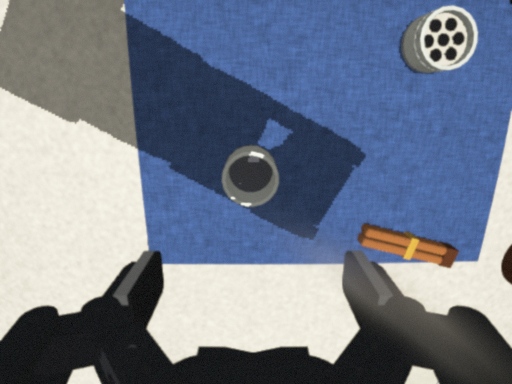

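Wrist view: the pan sits at (250,176), centred between the fingers and within 2 mm of the fit. Going down to grasp it.

>>> play_rows:
  series: [0, -1, 60, 0, 0, 0, 0, -1, 110, 0, 0, 0, 0, -1, 150, 0, 0, 0, 0, -1, 175, 0, 0, 0, 0, -1, 187, 0, 0, 0, 0, -1, 187, 0, 0, 0, 0, -1, 187, 0, 0, 0]

```text
time_s: 3.98
eef_pos: [0.4736, -0.2379, 0.0153]
ee_rot: [2.221, 2.22, 0.001]
wrist_force: [-0.7, -0.3, 0.6]
finger_gap: 0.0851
grip_force: 0.0
```

>>> play_rows:
  series: [0, 0, 0, 0, 0, 0, 0, 0, 0, 0, 0, 0, 0, 0, 0, 0, 0, 0, 0, 0, 0, 0, 0, 0, 0, 0, 0, 0, 0, 0, 0, 0, 0, 0, 0, 0, 0, 0, 0, 0, 0, 0, 0, 0, 0, 0, 0, 0]
  hand: 255

```text
time_s: 4.97
eef_pos: [0.4734, -0.2377, 0.0157]
ee_rot: [2.221, 2.22, 0.001]
wrist_force: [-3.0, 1.6, 11.5]
finger_gap: 0.0553
grip_force: 61.3
```

>>> play_rows:
  series: [0, 0, -10, 0, 0, 0, 0, 0, -30, 0, 0, 0, 0, 0, -60, 0, 0, 0, 0, 0, -100, 0, 0, 0, 0, 0, -130, 0, 0, 0, 0, 0, -130, 0, 0, 0, 0, 0, -130, 0, 0, 0]

```text
time_s: 5.85
eef_pos: [0.4724, -0.2372, 0.144]
ee_rot: [-2.222, -2.221, 0.0]
wrist_force: [-0.0, 0.2, -1.3]
finger_gap: 0.0553
grip_force: 63.7
```

```bash
python3 - <<'E'
from h import *
s=status.get_state();print(s['eef_pos'],s['wrist_force'],s['finger_gap'])
f=optics.grab_frame('wrist');cv2.imwrite('pics/w2.png',f['frame'])
E
```

```text
[ 0.47242151 -0.23719347  0.14397343] [-0.03589054  0.22056159 -1.30000179] 0.05530704990449586
```

View pics/w2.png

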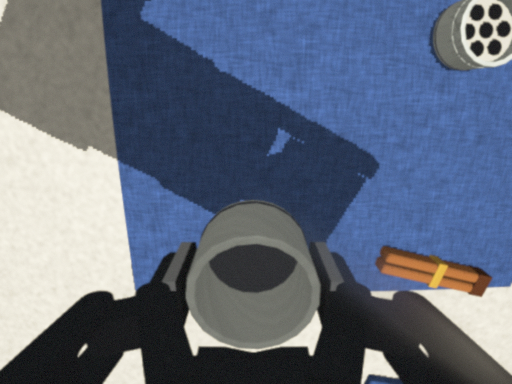

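The pan is held upright between the fingers, rim centre near (253,290). Carrying it over the base.

>>> play_rows:
  series: [50, 25, 0, 0, 0, 0, 105, 52, 0, 0, 0, 0, 160, 80, 0, 0, 0, 0, 215, 107, 0, 0, 0, 0, 265, 132, 0, 0, 0, 0, 310, 155, 0, 0, 0, 0, 340, 170, 0, 0, 0, 0, 348.5, 174.5, 0, 0, 0, 0, 348.5, 174.5, 30, 0, 0, 0, 348.5, 174.5, 60, 0, 0, 0, 348.5, 174.5, 70, 0, 0, 0, 348.5, 174.5, 70, 0, 0, 0]

```text
time_s: 7.4
eef_pos: [0.6468, 0.1103, 0.0734]
ee_rot: [-2.222, -2.219, 0.003]
wrist_force: [0.2, -0.3, -0.5]
finger_gap: 0.0551
grip_force: 63.7
```

```bash
python3 - <<'E'
from h import *
s=status.get_state();p=s['eef_pos'];print(p,s['wrist_force'],s['finger_gap'])
f=optics.grab_frame('wrist');cv2.imwrite('pics/w3.png',f['frame'])
print(measure(f,'wrist','pan',p[2]-.015), measure(f,'wrist','base'))
for q in (0.6468,.111),: print('exp base c',proj(f,[[*q,.02]]),'pan rim at tcp',proj(f,[[p[0],p[1],p[2]+.035]]))
E
```

```text
[0.64676838 0.11026679 0.07336107] [ 0.22119276 -0.34897191 -0.50631097] 0.05509116797508126
[(array([0.6468, 0.1097]), 0.58, np.float64(0.95))] [(array([0.645 , 0.1265]), 0.66, np.float64(0.44))]
exp base c [[252.64300236 214.07460361]] pan rim at tcp [[252.16114978 294.68564367]]
```

View pics/w3.png

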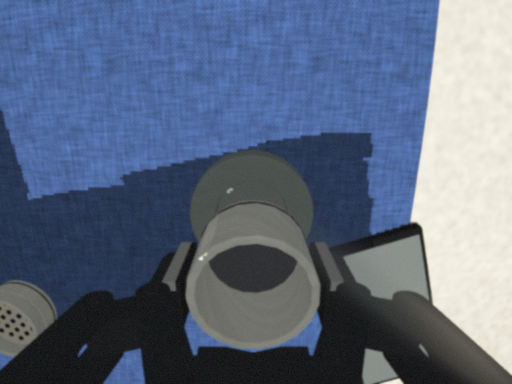

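The pan hangs over the base (base centred on column 252, in line with the pan at 253). Lowering it in small steps.

>>> play_rows:
  series: [0, 0, 15, 0, 0, 0, 0, 0, 27, 0, 0, 0, 0, 0, 35, 0, 0, 0, 0, 0, 39, 0, 0, 0, 0, 0, 42, 0, 0, 0, 0, 0, 43.5, 0, 0, 0, 0, 0, 44.5, 0, 0, 0, 0, 0, 44.5, 0, 0, 0]

```text
time_s: 8.55
eef_pos: [0.6476, 0.111, 0.03]
ee_rot: [2.222, 2.221, 0.0]
wrist_force: [-0.3, 0.1, -0.6]
finger_gap: 0.0551
grip_force: 63.8
```

>>> play_rows:
  series: [0, 0, 0.5, 0, 0, 0, 0, 0, 1, 0, 0, 0, 0, 0, 1, 0, 0, 0, 0, 0, 1, 0, 0, 0]

```text
time_s: 9.05
eef_pos: [0.6475, 0.111, 0.0288]
ee_rot: [-2.222, -2.221, 0.0]
wrist_force: [0.2, 0.4, -0.2]
finger_gap: 0.0554
grip_force: 63.8
```

>>> play_rows:
  series: [0, 0, 0.5, 0, 0, 0, 0, 0, 1, 0, 0, 0, 0, 0, 1.5, 0, 0, 0, 0, 0, 1.5, 0, 0, 0]

```text
time_s: 9.55
eef_pos: [0.6476, 0.111, 0.0278]
ee_rot: [2.222, 2.221, 0.0]
wrist_force: [-2.2, -0.1, 4.7]
finger_gap: 0.0552
grip_force: 64.4
```

>>> play_rows:
  series: [0, 0, 0.5, 0, 0, 0, 0, 0, 1, 0, 0, 0, 0, 0, 1, 0, 0, 0]

```text
time_s: 9.93
eef_pos: [0.6476, 0.111, 0.0277]
ee_rot: [2.222, 2.221, 0.0]
wrist_force: [-5.0, -1.1, 12.3]
finger_gap: 0.0555
grip_force: 65.2
```

Contact at the seated height. Releasing and going up.

>>> play_rows:
  series: [0, 0, -0.5, 0, 0, 0, 0, 0, -0.5, 0, 0, 0, 0, 0, -0.5, 0, 0, 0, 0, 0, -0.5, 0, 0, 0, 0, 0, -0.5, 0, 0, 0, 0, 0, -0.5, 0, 0, 0, 0, 0, -0.5, 0, 0, 0, 0, 0, -0.5, 0, 0, 0]
  hand: 0

```text
time_s: 10.92
eef_pos: [0.6476, 0.111, 0.0268]
ee_rot: [2.222, 2.221, 0.0]
wrist_force: [0.0, 0.4, 0.5]
finger_gap: 0.0855
grip_force: 0.0
```

>>> play_rows:
  series: [0, 0, -20, 0, 0, 0, 0, 0, -60, 0, 0, 0, 0, 0, -120, 0, 0, 0, -45, -90, -140, 0, 0, 0, -89, -190, -140, 0, 0, 0, -89, -190, -140, 0, 0, 0, -89, -190, -140, 0, 0, 0, -89, -190, -140, 0, 0, 0]

```text
time_s: 11.92
eef_pos: [0.4566, 0.0215, 0.1682]
ee_rot: [2.222, 2.219, 0.002]
wrist_force: [0.9, 0.5, 0.2]
finger_gap: 0.0856
grip_force: 0.0
```

```bash
python3 - <<'E'
from h import *
s=status.get_state();p=s['eef_pos'];print(p,s['wrist_force'],s['finger_gap'])
for c in ['wrist','top','scene']:
    f=optics.grab_frame(c)
    print(c,'fine',measure(f,c,'fine_sieve'),'pan@12',measure(f,c,'pan',.012))
    if c=='wrist': cv2.imwrite('pics/w4.png',f['frame'])
E
```

```text
[0.4565588  0.0215473  0.16821774] [0.86234763 0.46309626 0.17597422] 0.08564681488976746
wrist fine [(array([0.4549, 0.0209]), 0.94, np.float64(0.94))] pan@12 [(array([0.6441, 0.1089]), 0.63, np.float64(0.92))]
top fine [] pan@12 [(array([0.6488, 0.1112]), 0.92, np.float64(0.89))]
scene fine [(array([0.4584, 0.0215]), 0.53, np.float64(0.92))] pan@12 [(array([0.6503, 0.1103]), 0.73, np.float64(0.9))]
```

View pics/w4.png

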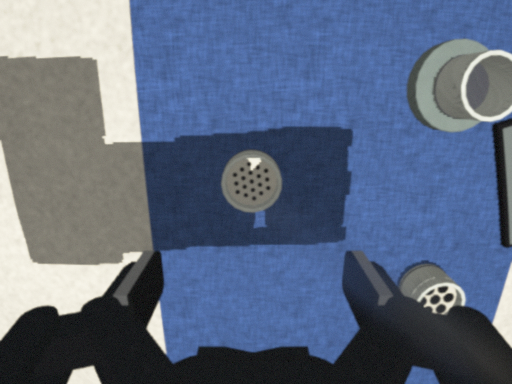

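The pan stands on the base (top right, about (485,85)) and the fine sieve is at (252,181), centred. Grasping the fine sieve.

>>> play_rows:
  series: [0, 0, 60, 0, 0, 0, 0, 0, 105, 0, 0, 0, 0, 0, 135, 0, 0, 0, 0, 0, 152, 0, 0, 0, 0, 0, 160, 0, 0, 0, 0, 0, 160, 0, 0, 0, 0, 0, 160, 0, 0, 0]

```text
time_s: 13.25
eef_pos: [0.4581, 0.0221, 0.0074]
ee_rot: [2.221, 2.221, 0.001]
wrist_force: [-0.1, -0.1, 0.7]
finger_gap: 0.0855
grip_force: 0.0
```

>>> play_rows:
  series: [0, 0, 0, 0, 0, 0, 0, 0, 0, 0, 0, 0, 0, 0, 0, 0, 0, 0, 0, 0, 0, 0, 0, 0, 0, 0, 0, 0, 0, 0, 0, 0, 0, 0, 0, 0, 0, 0, 0, 0, 0, 0, 0, 0, 0, 0, 0, 0]
  hand: 255

```text
time_s: 14.25
eef_pos: [0.4578, 0.0221, 0.0078]
ee_rot: [2.221, 2.221, 0.001]
wrist_force: [-2.6, 0.4, 10.5]
finger_gap: 0.0541
grip_force: 61.2
```

>>> play_rows:
  series: [0, 0, -10, 0, 0, 0, 0, 0, -30, 0, 0, 0, 0, 0, -60, 0, 0, 0, 0, 0, -100, 0, 0, 0, 0, 0, -130, 0, 0, 0, 0, 0, -130, 0, 0, 0, 0, 0, -130, 0, 0, 0]

```text
time_s: 15.12
eef_pos: [0.457, 0.022, 0.1365]
ee_rot: [-2.222, -2.221, 0.0]
wrist_force: [0.2, 0.2, -1.6]
finger_gap: 0.0541
grip_force: 63.9
```

```bash
python3 - <<'E'
from h import *
s=status.get_state();p=s['eef_pos'];print(p,s['wrist_force'],s['finger_gap'])
f=optics.grab_frame('wrist');cv2.imwrite('pics/w5.png',f['frame'])
print(measure(f,'wrist','fine_sieve',p[2]-.01))
E
```

```text
[0.45699221 0.02202193 0.13652946] [ 0.17666209  0.16365281 -1.56508925] 0.05405636814881622
[(array([0.4572, 0.0198]), 0.92, np.float64(0.97))]
```

View pics/w5.png

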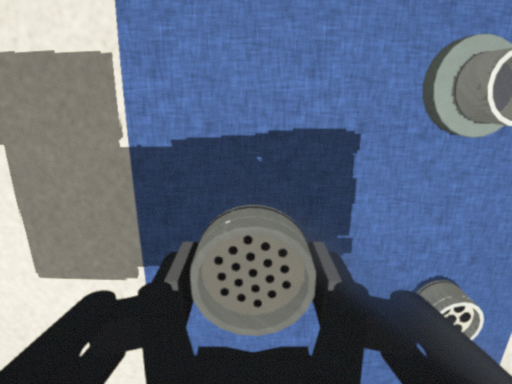

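The fine sieve is held upright. Carrying it over the pan.

>>> play_rows:
  series: [20, 45, 0, 0, 0, 0, 45, 95, 0, 0, 0, 0, 70, 145, 0, 0, 0, 0, 85, 180, 0, 0, 0, 0, 89.5, 190.5, 0, 0, 0, 0, 89.5, 190.5, 20, 0, 0, 0, 89.5, 190.5, 45, 0, 0, 0, 89.5, 190.5, 56, 0, 0, 0, 89.5, 190.5, 56, 0, 0, 0]

```text
time_s: 16.35
eef_pos: [0.6462, 0.1108, 0.0792]
ee_rot: [-2.221, -2.219, 0.004]
wrist_force: [1.3, -0.7, -0.7]
finger_gap: 0.0538
grip_force: 63.9
```

```bash
python3 - <<'E'
from h import *
s=status.get_state();p=s['eef_pos'];print(p,s['wrist_force'],s['finger_gap'])
for c in ['wrist','top','scene']:
    f=optics.grab_frame(c)
    print(c,'fine',measure(f,c,'fine_sieve',p[2]-.008))
    if c=='scene':cv2.imwrite('pics/s6.png',cv2.resize(f['frame'][170:290,200:360],(800,600),interpolation=2))
E
```

```text
[0.64623484 0.11083934 0.07920637] [ 1.31759461 -0.70880798 -0.74465789] 0.05381487801709196
wrist fine [(array([0.6464, 0.1098]), 0.7, np.float64(0.96))]
top fine []
scene fine [(array([0.649 , 0.1266]), 0.45, np.float64(0.31))]
```

View pics/s6.png

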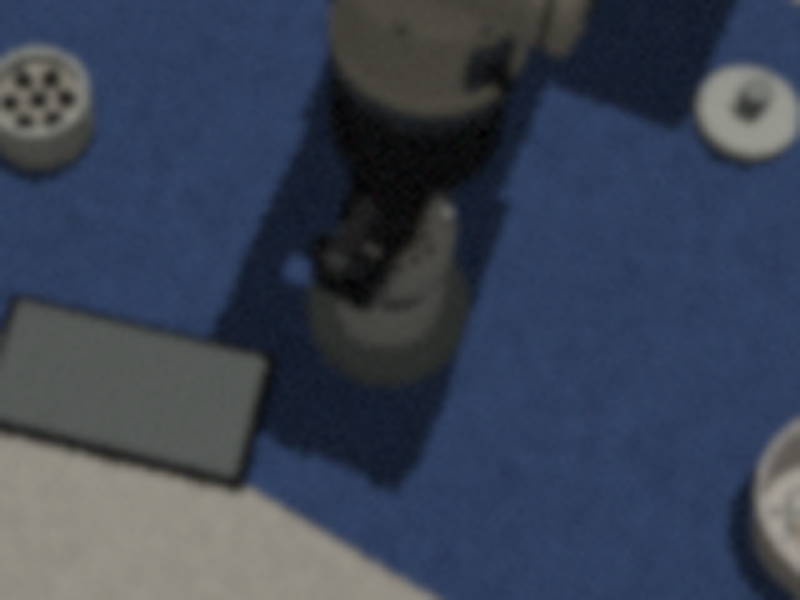

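The sieve hangs just above the pan and in line with it. Lowering.

>>> play_rows:
  series: [0.5, 0.5, 5, 0, 0, 0, 0.5, 0.5, 9, 0, 0, 0, 0.5, 0.5, 12, 0, 0, 0, 0.5, 0.5, 14, 0, 0, 0, 0.5, 0.5, 15, 0, 0, 0, 0.5, 0.5, 15.5, 0, 0, 0, 0.5, 0.5, 15.5, 0, 0, 0]

```text
time_s: 17.52
eef_pos: [0.6486, 0.112, 0.0654]
ee_rot: [2.222, 2.221, 0.0]
wrist_force: [-0.4, -0.8, -0.9]
finger_gap: 0.0537
grip_force: 63.9
```

>>> play_rows:
  series: [0, 0, 0.5, 0, 0, 0, 0, 0, 1, 0, 0, 0, 0, 0, 1.5, 0, 0, 0, 0, 0, 1.5, 0, 0, 0]

```text
time_s: 18.02
eef_pos: [0.6485, 0.112, 0.0638]
ee_rot: [-2.222, -2.221, 0.0]
wrist_force: [0.8, -0.4, -0.6]
finger_gap: 0.0535
grip_force: 63.9
```

>>> play_rows:
  series: [0, 0, 0.5, 0, 0, 0, 0, 0, 1, 0, 0, 0, 0, 0, 1.5, 0, 0, 0, 0, 0, 1.5, 0, 0, 0]

```text
time_s: 18.52
eef_pos: [0.6485, 0.112, 0.0623]
ee_rot: [-2.222, -2.221, 0.0]
wrist_force: [0.2, -0.8, -1.2]
finger_gap: 0.0537
grip_force: 63.9
```

>>> play_rows:
  series: [0, 0, 0.5, 0, 0, 0, 0, 0, 1, 0, 0, 0, 0, 0, 1, 0, 0, 0]

```text
time_s: 18.9
eef_pos: [0.6486, 0.112, 0.0619]
ee_rot: [2.222, 2.221, 0.0]
wrist_force: [-2.6, -0.1, 5.1]
finger_gap: 0.0538
grip_force: 64.6
```

Seated at the expected height (TCP 62 mm). Releasing and moving over the coarse sieve.

>>> play_rows:
  series: [0, 0, 0, 0, 0, 0, 0, 0, 0, 0, 0, 0, 0, 0, 0, 0, 0, 0, 0, 0, 0, 0, 0, 0, 0, 0, 0, 0, 0, 0, 0, 0, 0, 0, 0, 0, 0, 0, 0, 0, 0, 0]
  hand: 0

```text
time_s: 19.77
eef_pos: [0.6486, 0.112, 0.0613]
ee_rot: [-2.222, -2.221, -0.0]
wrist_force: [0.1, 0.1, -0.3]
finger_gap: 0.0852
grip_force: 0.0
```

>>> play_rows:
  series: [0, 0, -20, 0, 0, 0, 0, 0, -60, 0, 0, 0, 0, 0, -100, 0, 0, 0, -50, 0, -108, 0, 0, 0, -110, 3, -108, 0, 0, 0, -170, 5, -108, 0, 0, 0, -217, 5.5, -108, 0, 0, 0, -217, 5.5, -108, 0, 0, 0, -217, 5.5, -108, 0, 0, 0, -217, 5.5, -108, 0, 0, 0]

```text
time_s: 21.02
eef_pos: [0.6541, -0.1036, 0.1698]
ee_rot: [2.22, 2.223, 0.001]
wrist_force: [-0.6, 0.9, 0.2]
finger_gap: 0.0853
grip_force: 0.0
```

```bash
python3 - <<'E'
from h import *
s=status.get_state();p=s['eef_pos'];print(p,s['wrist_force'],s['finger_gap'])
for c in ['wrist','top','scene']:
    f=optics.grab_frame(c)
    print(c,'coarse',measure(f,c,'coarse_sieve'),'fine',measure(f,c,'fine_sieve',.054))
    if c=='wrist': cv2.imwrite('pics/w7.png',f['frame'])
E
```

```text
[ 0.65408038 -0.10363594  0.16980521] [-0.62690617  0.93631326  0.23788414] 0.08532327022637962
wrist coarse [(array([ 0.6517, -0.107 ]), 0.79, np.float64(0.95))] fine []
top coarse [(array([ 0.6711, -0.0943]), 0.43, np.float64(0.06))] fine [(array([0.6493, 0.1123]), 0.55, np.float64(0.85))]
scene coarse [(array([ 0.6542, -0.1051]), 0.75, np.float64(0.93))] fine [(array([0.6502, 0.1111]), 0.85, np.float64(0.91))]
```

View pics/w7.png

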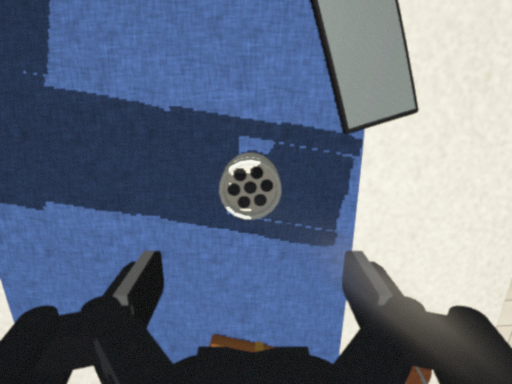

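The coarse sieve is at (250,186), centred, and the phone is clear of the fingers' path. Grasping.

>>> play_rows:
  series: [-0.5, -0.5, 60, 0, 0, 0, -0.5, -0.5, 105, 0, 0, 0, -0.5, -0.5, 132, 0, 0, 0, -0.5, -0.5, 148, 0, 0, 0, -0.5, -0.5, 155, 0, 0, 0, -0.5, -0.5, 155, 0, 0, 0, -0.5, -0.5, 155, 0, 0, 0]

```text
time_s: 22.35
eef_pos: [0.6544, -0.1057, 0.0155]
ee_rot: [2.221, 2.22, 0.002]
wrist_force: [-0.7, 0.7, -0.1]
finger_gap: 0.0851
grip_force: 0.0
```

>>> play_rows:
  series: [0, 0, 0, 0, 0, 0, 0, 0, 0, 0, 0, 0, 0, 0, 0, 0, 0, 0, 0, 0, 0, 0, 0, 0, 0, 0, 0, 0, 0, 0, 0, 0, 0, 0, 0, 0, 0, 0, 0, 0, 0, 0, 0, 0, 0, 0, 0, 0]
  hand: 255

```text
time_s: 23.35
eef_pos: [0.6539, -0.1056, 0.0155]
ee_rot: [2.221, 2.221, 0.001]
wrist_force: [-1.4, -0.1, 6.3]
finger_gap: 0.0542
grip_force: 62.7
```

>>> play_rows:
  series: [0, 0, -10, 0, 0, 0, 0, 0, -30, 0, 0, 0, 0, 0, -60, 0, 0, 0, 0, 0, -100, 0, 0, 0, 0, 0, -130, 0, 0, 0, 0, 0, -140, 0, 0, 0, 0, 0, -140, 0, 0, 0, 0, 0, -140, 0, 0, 0]

```text
time_s: 24.35
eef_pos: [0.6525, -0.1054, 0.153]
ee_rot: [-2.221, -2.22, 0.002]
wrist_force: [0.0, 0.2, -2.4]
finger_gap: 0.0548
grip_force: 63.6
```

```bash
python3 - <<'E'
from h import *
s=status.get_state();p=s['eef_pos'];print(p,s['wrist_force'],s['finger_gap'])
f=optics.grab_frame('wrist');cv2.imwrite('pics/w8.png',f['frame'])
print(measure(f,'wrist','coarse_sieve',p[2]-.015))
E
```

```text
[ 0.65250789 -0.10538031  0.15297057] [ 0.0027878   0.19298781 -2.35294616] 0.054817839213814376
[(array([ 0.6527, -0.1064]), 0.72, np.float64(0.96))]
```

View pics/w8.png

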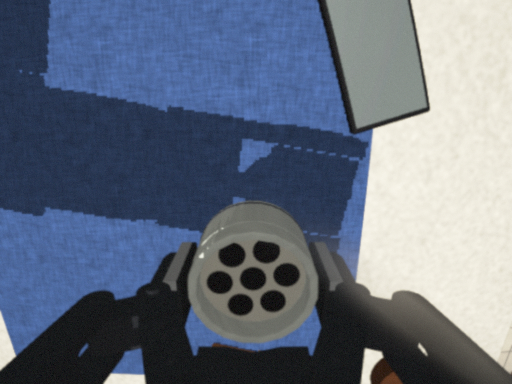

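The coarse sieve is held upright. Carrying it to the stack.

>>> play_rows:
  series: [40, -1, 0, 0, 0, 0, 95, -2, 0, 0, 0, 0, 150, -4, 0, 0, 0, 0, 195, -5, 0, 0, 0, 0, 217.5, -5, 0, 0, 0, 0, 217.5, -5, 15, 0, 0, 0, 217.5, -5, 30, 0, 0, 0, 217.5, -5, 36, 0, 0, 0, 217.5, -5, 36, 0, 0, 0, 217.5, -5, 36, 0, 0, 0]

```text
time_s: 25.7
eef_pos: [0.649, 0.1114, 0.1186]
ee_rot: [2.223, 2.22, 0.001]
wrist_force: [-0.0, 0.8, -1.9]
finger_gap: 0.0546
grip_force: 63.6
```

```bash
python3 - <<'E'
from h import *
s=status.get_state();p=s['eef_pos'];print(p,s['wrist_force'],s['finger_gap'])
f=optics.grab_frame('wrist')
print(measure(f,'wrist','coarse_sieve',p[2]-.0157))
E
```

```text
[0.64895406 0.11140772 0.11864809] [-0.03852336  0.76046254 -1.89509488] 0.05461271569398295
[(array([0.649, 0.11 ]), 0.57, np.float64(0.97))]
```

>>> play_rows:
  series: [0.5, 0, 8, 0, 0, 0, 0.5, 0, 13, 0, 0, 0, 0.5, 0, 17, 0, 0, 0, 0.5, 0, 19, 0, 0, 0, 0.5, 0, 20, 0, 0, 0, 0.5, 0, 20.5, 0, 0, 0, 0.5, 0, 20.5, 0, 0, 0]

```text
time_s: 26.68
eef_pos: [0.6486, 0.1125, 0.0979]
ee_rot: [2.222, 2.221, 0.0]
wrist_force: [0.2, -0.4, -1.3]
finger_gap: 0.0548
grip_force: 63.6
```

>>> play_rows:
  series: [0, 0, 0.5, 0, 0, 0, 0, 0, 1, 0, 0, 0, 0, 0, 1.5, 0, 0, 0, 0, 0, 1.5, 0, 0, 0]

```text
time_s: 27.18
eef_pos: [0.6485, 0.1124, 0.0963]
ee_rot: [-2.222, -2.221, 0.0]
wrist_force: [-0.3, 0.5, -2.4]
finger_gap: 0.0547
grip_force: 63.6
```

>>> play_rows:
  series: [0, 0, 0.5, 0, 0, 0, 0, 0, 1, 0, 0, 0, 0, 0, 1, 0, 0, 0]

```text
time_s: 27.55
eef_pos: [0.6486, 0.1125, 0.0956]
ee_rot: [2.222, 2.221, 0.0]
wrist_force: [-1.7, -0.1, 0.7]
finger_gap: 0.0545
grip_force: 63.9
```

>>> play_rows:
  series: [0, 0, 0.5, 0, 0, 0, 0, 0, 0.5, 0, 0, 0]

```text
time_s: 27.8
eef_pos: [0.6486, 0.1125, 0.0955]
ee_rot: [2.222, 2.221, 0.0]
wrist_force: [-2.3, -0.4, 5.0]
finger_gap: 0.0547
grip_force: 64.3
```

Seated. Releasing and moving over the lid.

>>> play_rows:
  series: [0, 0, 0, 0, 0, 0, 0, 0, 0, 0, 0, 0, 0, 0, 0, 0, 0, 0, 0, 0, 0, 0, 0, 0, 0, 0, 0, 0, 0, 0, 0, 0, 0, 0, 0, 0, 0, 0, 0, 0, 0, 0]
  hand: 0

```text
time_s: 28.68
eef_pos: [0.6485, 0.1125, 0.0948]
ee_rot: [-2.222, -2.221, 0.0]
wrist_force: [0.1, 0.6, -0.6]
finger_gap: 0.0855
grip_force: 0.0
```

>>> play_rows:
  series: [0, 0, -20, 0, 0, 0, 0, 0, -55, 0, 0, 0, 0, 0, -80, 0, 0, 0, 25, -40, -80, 0, 0, 0, 50, -90, -80, 0, 0, 0, 80, -140, -80, 0, 0, 0, 105, -190, -80, 0, 0, 0, 109.5, -208, -80, 0, 0, 0, 109.5, -208, -80, 0, 0, 0, 109.5, -208, -80, 0, 0, 0, 109.5, -208, -80, 0, 0, 0]

```text
time_s: 30.05
eef_pos: [0.442, 0.2217, 0.175]
ee_rot: [2.223, 2.219, 0.001]
wrist_force: [-0.4, -0.5, -0.4]
finger_gap: 0.0853
grip_force: 0.0
```

```bash
python3 - <<'E'
from h import *
s=status.get_state();p=s['eef_pos'];print(p,s['wrist_force'],s['finger_gap'])
for c in ['wrist','top','scene']:
    f=optics.grab_frame(c)
    print(c,'lid',measure(f,c,'lid'),'coarse',measure(f,c,'coarse_sieve',.08))
    if c=='wrist': cv2.imwrite('pics/w9.png',f['frame']); print(proj(f,[[p[0],p[1],.04],[.4403,.2221,.04],[.4403,.2221,.016]]))
E
```

```text
[0.44202933 0.22169307 0.17497659] [-0.42052731 -0.46844553 -0.35100238] 0.08526290331358452
wrist lid [(array([0.4382, 0.2213]), 0.96, np.float64(0.93))] coarse [(array([0.6435, 0.1301]), 0.7, np.float64(0.38))]
[[252.31711474 182.83587316]
 [250.43104438 182.41044773]
 [250.56465867 176.01822711]]
top lid [] coarse [(array([0.6497, 0.112 ]), 0.8, np.float64(0.93))]
scene lid [(array([0.4389, 0.2194]), 0.68, np.float64(0.73))] coarse [(array([0.6502, 0.1113]), 0.89, np.float64(0.88))]
```

View pics/w9.png

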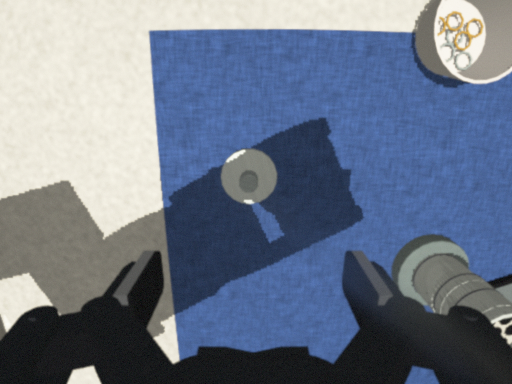

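The lid's knob is at (249,181), where expected, and the stack with the coarse sieve on top is at lower right. Grasping the knob.

>>> play_rows:
  series: [0.5, -1, 60, 0, 0, 0, 0.5, -1, 105, 0, 0, 0, 0.5, -1, 135, 0, 0, 0, 0.5, -1, 150, 0, 0, 0, 0.5, -1, 155, 0, 0, 0, 0.5, -1, 155, 0, 0, 0, 0.5, -1, 155, 0, 0, 0]

```text
time_s: 31.38
eef_pos: [0.4404, 0.2229, 0.0208]
ee_rot: [2.221, 2.221, 0.003]
wrist_force: [0.4, 0.0, -0.2]
finger_gap: 0.0853
grip_force: 0.0
```

>>> play_rows:
  series: [0, 0, 0, 0, 0, 0, 0, 0, 0, 0, 0, 0, 0, 0, 0, 0, 0, 0, 0, 0, 0, 0, 0, 0, 0, 0, 0, 0, 0, 0, 0, 0, 0, 0, 0, 0, 0, 0, 0, 0, 0, 0, 0, 0, 0, 0, 0, 0, 0, 0, 0, 0, 0, 0, 0, 0, 0, 0, 0, 0]
  hand: 255

```text
time_s: 32.62
eef_pos: [0.4397, 0.2226, 0.0201]
ee_rot: [2.222, 2.221, 0.0]
wrist_force: [-0.8, -0.3, 6.2]
finger_gap: 0.0158
grip_force: 58.4
```

>>> play_rows:
  series: [0, 0, -10, 0, 0, 0, 0, 0, -30, 0, 0, 0, 0, 0, -60, 0, 0, 0, 0, 0, -100, 0, 0, 0, 0, 0, -140, 0, 0, 0, 0, 0, -160, 0, 0, 0, 0, 0, -160, 0, 0, 0, 0, 0, -160, 0, 0, 0]

```text
time_s: 33.62
eef_pos: [0.439, 0.2223, 0.1791]
ee_rot: [-2.222, -2.221, 0.002]
wrist_force: [0.7, 0.0, -0.4]
finger_gap: 0.0156
grip_force: 58.6
```

```bash
python3 - <<'E'
from h import *
s=status.get_state();p=s['eef_pos'];print(p,s['wrist_force'],s['finger_gap'])
f=optics.grab_frame('wrist');cv2.imwrite('pics/w10.png',f['frame'])
print(measure(f,'wrist','lid',p[2]-.0195))
E
```

```text
[0.43897424 0.22228331 0.1791431 ] [ 0.7053355   0.00137448 -0.35730968] 0.015638866194746987
[(array([0.439 , 0.2259]), 0.88, np.float64(0.59))]
```

View pics/w10.png

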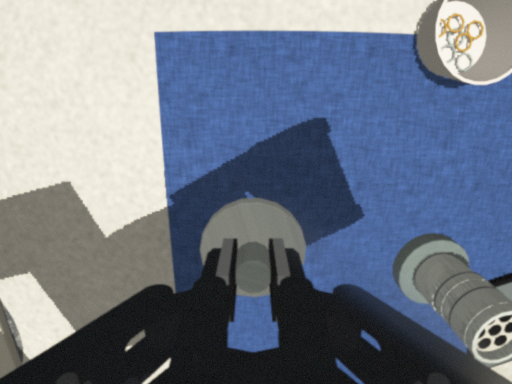

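The lid is held level by its knob. Carrying it to the stack.

>>> play_rows:
  series: [-20, 40, -5, 0, 0, 0, -45, 90, -5, 0, 0, 0, -75, 140, -5, 0, 0, 0, -100, 185, -5, 0, 0, 0, -110.5, 209.5, -5, 0, 0, 0, -110.5, 209.5, -5, 0, 0, 0, -110.5, 209.5, 8, 0, 0, 0, -110.5, 209.5, 15, 0, 0, 0, -110.5, 209.5, 18, 0, 0, 0, -110.5, 209.5, 18, 0, 0, 0]

```text
time_s: 34.98
eef_pos: [0.6486, 0.1123, 0.1616]
ee_rot: [-2.221, -2.221, 0.001]
wrist_force: [-0.4, 0.8, -1.0]
finger_gap: 0.0156
grip_force: 58.8
```

```bash
python3 - <<'E'
from h import *
s=status.get_state();p=s['eef_pos'];print(p,s['wrist_force'],s['finger_gap'])
f=optics.grab_frame('wrist');cv2.imwrite('pics/w11.png',f['frame'])
print(proj(f,[[p[0],p[1],p[2]+.02-.004]]))
E
```

```text
[0.6485865  0.11232825 0.16160281] [-0.39200009  0.78516774 -0.98064138] 0.015568989251660996
[[252.30670413 269.90730768]]
```

View pics/w11.png

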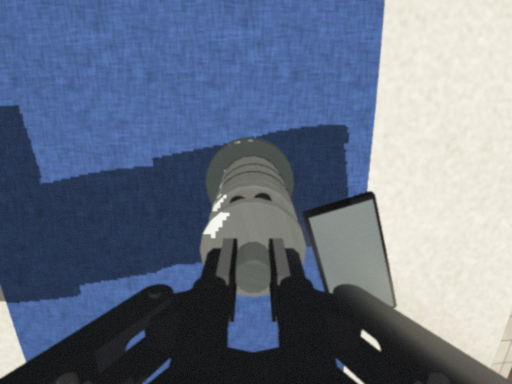

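The lid sits in line above the coarse sieve (column 253 for both). Lowering.

>>> play_rows:
  series: [0, 0, 8, 0, 0, 0, 0, 0, 13, 0, 0, 0, 0, 0, 17, 0, 0, 0, 0, 0, 19, 0, 0, 0, 0, 0, 20, 0, 0, 0, 0, 0, 20.5, 0, 0, 0, 0, 0, 20.5, 0, 0, 0]

```text
time_s: 35.9
eef_pos: [0.6491, 0.112, 0.1414]
ee_rot: [2.222, 2.221, 0.0]
wrist_force: [-0.1, 0.1, -1.0]
finger_gap: 0.0155
grip_force: 58.8
```

>>> play_rows:
  series: [0, 0, 0.5, 0, 0, 0, 0, 0, 1, 0, 0, 0, 0, 0, 1.5, 0, 0, 0, 0, 0, 1.5, 0, 0, 0]

```text
time_s: 36.4
eef_pos: [0.649, 0.1119, 0.1398]
ee_rot: [-2.222, -2.221, 0.0]
wrist_force: [0.2, 0.2, -1.1]
finger_gap: 0.016
grip_force: 58.8
```

>>> play_rows:
  series: [0, 0, 0.5, 0, 0, 0, 0, 0, 1, 0, 0, 0, 0, 0, 1.5, 0, 0, 0, 0, 0, 1.5, 0, 0, 0]

```text
time_s: 36.9
eef_pos: [0.649, 0.112, 0.1383]
ee_rot: [-2.222, -2.221, 0.0]
wrist_force: [0.0, -1.0, -0.5]
finger_gap: 0.0156
grip_force: 58.8
```

>>> play_rows:
  series: [0, 0, 0.5, 0, 0, 0, 0, 0, 0.5, 0, 0, 0]

```text
time_s: 37.15
eef_pos: [0.6492, 0.112, 0.1382]
ee_rot: [2.222, 2.221, 0.0]
wrist_force: [-0.9, -0.0, 2.3]
finger_gap: 0.0156
grip_force: 58.8
```

Seated at the expected 138 mm. Releasing and retreating straight up.

>>> play_rows:
  series: [0, 0, 0, 0, 0, 0, 0, 0, 0, 0, 0, 0, 0, 0, 0, 0, 0, 0, 0, 0, 0, 0, 0, 0, 0, 0, 0, 0, 0, 0, 0, 0, 0, 0, 0, 0, 0, 0, 0, 0, 0, 0]
  hand: 0

```text
time_s: 38.02
eef_pos: [0.649, 0.112, 0.1378]
ee_rot: [-2.222, -2.221, 0.0]
wrist_force: [-0.2, 0.3, 0.1]
finger_gap: 0.0853
grip_force: 0.0
```

>>> play_rows:
  series: [0, 0, -20, 0, 0, 0, 0, 0, -50, 0, 0, 0, 0, 0, -90, 0, 0, 0, 0, 0, -110, 0, 0, 0, -50, -50, -110, 0, 0, 0, -100, -100, -110, 0, 0, 0, -150, -150, -110, 0, 0, 0, -150, -150, -110, 0, 0, 0, -150, -150, -110, 0, 0, 0]

```text
time_s: 39.15
eef_pos: [0.4986, -0.0388, 0.2484]
ee_rot: [2.224, 2.218, 0.001]
wrist_force: [0.6, 1.2, 0.6]
finger_gap: 0.0857
grip_force: 0.0
```

```bash
python3 - <<'E'
from h import *
f=optics.grab_frame('scene');a=cv2.resize(f['frame'][150:300,180:400],(800,545),interpolation=2)
cv2.imwrite('pics/s12.png',a);print(measure(f,'scene','lid',.118),proj(f,[[.6488,.112,.158],[.6488,.112,.126],[.6488,.112,.02]]))
E
```

```text
[(array([0.6501, 0.1102]), 0.57, np.float64(0.82))] [[281.28626611 205.18043941]
 [280.33018718 211.58334652]
 [277.541332   230.21009159]]
```

View pics/s12.png

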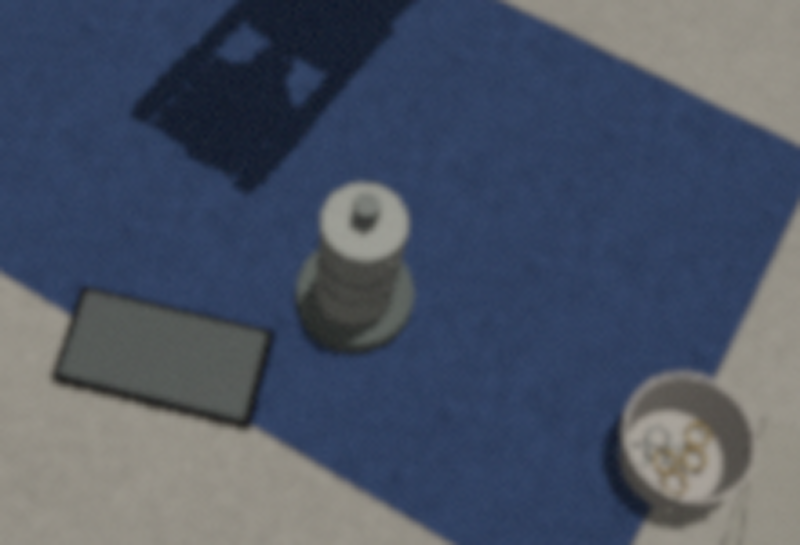

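The stack stands straight and complete on the base, with the knob at (365,208) in the crop. The phone and tub show no sign of having moved.

```bash
python3 -c "
from cell import job;print(job.job_done())"
```

```text
the job is handed in; nothing more can be done
None
```

The sieve set is stacked on its base in the order asked (pan, fine sieve, coarse sieve, lid), each piece lowered until it touched at its seated height; I handed the job in at about 39 s, with no verdict returned.

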